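# Hang the specimen rack to dry and set the timer wheel

## Task

Lift the specimen rack, the one with a blue grip tab, keep it upright and hang its bar on both hooks of the drying stand, letting go only once both ends are down in their hooks. Then roll the timer's numbered thumbwheel until the 5 stands on top between the red marks. Leave the other things on the bench undisturbed.

Things in the scene. Friction and masses are not known exactly. Their poses are not given: they have to be found in the camera images.
- rack_grip (a point): Centre of the blue grip tab on top of the loose specimen rack. Tab 12 (x) x 36 (y) x 40 (z) mm, standing on the middle of the rack's bar; axes: y along the bar, z up. This point is 125 mm above the rack's underside, 20 mm above the bar's axis, 20 mm below the tab's top. The rack is the same turned half round.
- rack: The specimen rack, loose, about 0.3 kg: white tray 50 x 136 mm with three mounted specimens fixed on it, two 6 mm uprights at y = +-60 mm and a level 8 mm steel bar (along y, axis 105 mm up, 208 mm long, 14 mm black end discs outside y = +-100 mm) with the blue tab. Origin: centre of the underside, z up.
- bar_left (a point): Point on the rack bar's axis at rack y = +82 mm, 105 mm above the rack's underside: one of the two places that go in the hooks.
- bar_right (a point): The same at rack y = -82 mm.
- hook_left (a point): Where the bar's axis lies when seated in the drying stand's left hook (stand y = +82 mm), 165 mm above the bench. The 6 mm wire hook opens upward: flat bottom 12 mm long in x, sides sloping out to a 40 mm mouth; its red front tip and its rear side rise to 21 mm above this point. The bar may lie up to 14 mm off centre sideways (y).
- hook_right (a point): The same for the right hook, stand y = -82 mm.
- stand: Steel drying stand, fixed. Origin on the bench midway below the hooks; x to its rear (away from the robot), y along the line of the hooks, z up. Drip tray 10 mm high; two posts 60 mm behind the hooks, 212 mm high; between them a white blower 30 mm deep, 130 mm wide, its front 40 mm behind the hooks, its top 100 mm above the bench.
- wheel (a joint): Angle (rad) of the timer's black thumbwheel, white numerals 1 to 8. Numeral n is on top at (n - 1) x 0.785, so 5 is at 3.142. Grows as the wheel's top rolls away from the robot (timer +x). A click spring holds it at each numeral; past half a step it snaps on to the next by itself. Some 1 to 4 N at the rim turns it. Stops just below 1 and above 8.
- wheel_centre (a point): Centre of the thumbwheel, on its axle, 56 mm above the bench; axes as the timer's. Drum radius 36 mm, 30 mm wide (y); 8 orange ridges across it, 5 mm thick, reach out to radius 48 mm and lie midway between the numerals (so 22.5 degrees before and behind the top when a numeral is on top). A fingertip pushes the wheel round by a ridge.
- timer: Grey timer box, fixed, 150 (x) x 100 (y) x 78 (z) mm, the wheel rising from a slot in its top. Origin: centre of the underside; x away from the robot (rolling direction of the wheel's top), y along the axle, z up. Black cheeks beside the wheel (44 mm long, y = 18 to 27 mm on both sides, 89 mm high) carry the red marks at x = 0.
- etchant: Bystander: loose brown bottle with black cap, 52 mm across, 105 mm tall; origin at the centre of its underside, z up.
- petri: Bystander: loose petri dish, 68 mm across, 20 mm high; origin at the centre of its underside, z up.
- loupe: Bystander: loose black eye loupe, 38 mm across, 34 mm high; origin at the centre of its underside, z up.

How it is judged:
By the outcome, as a careful person would: the job done as asked, in the order asked, and still so for the second after the job is handed in, with the robot touching nothing.
It also fails if it takes over 54 s, if anything falls off the work surface, if the arm or the gripper's body presses on something with over 40 N, if the wrist force passes 120 N, or if a joint passes its speed limit or range.

## Robot

A 6-joint arm with a two-finger parallel gripper is mounted at the origin on a cart in front of the work surface, level with it; the furniture and walls round the work are solid. World frame = base frame: x ahead of the robot, y to its left, z up, the work surface at z = 0. Lengths are in mm, angles in rad, forces in N, time in s.
With the tool pointing down it reaches from about 350 to 875 mm from the base axis. Payload 4.2 kg.
Tool frame: the origin (TCP) lies at the very end of the fingers, on their centre line; the grasp point (between the pads) lies 19 mm behind it; z points along the fingers, y is the direction in which the jaws open and shut (so a half turn about z gives the same grasp; the last joint's range is limited). The gripper opens to 85 mm and grips with 20 to 120 N. Pads are 22 mm wide; open, the fingers measure 114 mm over their backs; the gripper's body (76 mm by 85 mm) begins 54 mm behind the grasp point. The pads swing forward as they close: fully open they stand 13 mm farther back than shut.
Start: joints at [1.529, 0.385, 0.008, 0, -1.194, -0.259], TCP at [185.145, 596.926, 231.312] pointing down, gripper open.
Joint ranges: [-3.14, 3.14], [-1.21, 2.06], [-1.07, 1.41], [-3.16, 2.05], [-2.99, -0.16], [-3.1, 3.1]. Speed limits (rad/s): [2.79, 2.79, 3.14, 3.14, 3.14, 3.14].

## Interface

Orientations are given as a unit quaternion [x, y, z, w].
In Python, from bench import arm, optics, job gives the robot as it stands.
- The arm moves only by the tool send_rows, never from a script. Its argument "steps" is a list that holds one entry, the list of rows, each a list of 5 numbers: the shift along the tool's x, y, z in cm, then the turn about the tool's z in rad, then the opening, from 0 (shut) to 1 (fully open). A call has 1 to 10 rows; each row shifts and turns the pose as measured when the row begins, along the tool's axes as they then stand; what a row does not reach is not made up. A row lasts 1/12 s, in which the tool goes at most 41.7 mm and 7.16 degrees, less where a joint would pass 70% of its speed; a pose out of reach is approached as far as the arm can. A call with a gripper value outside its range is refused whole. The fingers move at their own pace and stop on an object; the grip force is fixed at half the most. Time passes only in rows, so rows that do not move let the fingers close. It gives the time, the measured TCP pose, the force and the opening at its end, in the units of the state.
- arm.read_state(): the state, without advancing time (a new reading comes with each control period).
- optics.get_image(name): name is "side" or "top"; returns (picture, depth): 420x560x3 uint8, blue, green, red; 420x560 float32, mm along the optical axis (not along the pixel's ray), 0 where there is no reading.
- optics.get_calibration(name): a dict with "K" (3x3 intrinsics, pixels), "k1" (the pictures are not rectified: a ray, as slopes to the right and down, at radius r is drawn at 1 + k1 r^2 times it, then the intrinsics apply), "rvec" (rotation vector, rad) and "tvec" (3), from world to camera coordinates, as OpenCV has them. Camera axes: x right, y down, z forward; pixel columns grow to the right and rows downward; lengths in mm; the calibration is good to about 2 mm. A picture is of the moment at which its call begins. get_calibration takes no time and is no camera call.
- job.job_done(): hands the job in, once; it reports no verdict.
The state is a dict: "clock": time; "joints": joint angles; "joint_vel": joint speeds; "joint_efforts": joint torques, N m; "position": TCP position; "ee_rot": TCP orientation; "contact_force": force on the tool from outside, world axes, zero at the start; "wrist_torque": the same for the moment, N m; "gripper_width": finger opening in mm.
Only numpy, scipy, OpenCV 4.12 (cv2) and the standard library are available. Lean on these libraries where they do the work, as an engineer would, in place of code of your own. Each camera call takes 0.05 s, during which the arm holds its last target. There are 200 camera calls.

## Working session

There is one attempt and no reset: what is moved stays moved. The work goes in short steps, Python scripts to look and compute and a tool call to move; the robot and the scene stay as the last step left them, time stands still between calls to the robot, and variables do not carry over. Pictures are saved under pics/ and viewed, about 8 in all and at most 12, crops included, and the job is handed in when it is done.

Besides the shell and the picture viewer there is one more tool, called after "Request:" by a JSON object that holds its "method" and its "body", one argument or row to a line. send_rows: Moves the arm, as the interface text tells. Its arguments: {"type":"object","properties":{"steps":{"type":"array","items":{"type":"array","items":{"type":"array","items":{"type":"number"}}}}},"required":["steps"]}

```bash
mkdir -p pics; cat > h.py <<'E'
import numpy as np,cv2
from bench import arm,optics,job
from scipy.spatial.transform import Rotation as R
def snap(n,f):
    im,d=optics.get_image(n); cv2.imwrite(f'pics/{f}.png',im); np.save(f'pics/{f}.npy',d); return im,d
def cal(n):
    c=optics.get_calibration(n); return np.array(c['K'],float),float(c['k1']),cv2.Rodrigues(np.array(c['rvec'],float))[0],np.array(c['tvec'],float).ravel()
def ray(n,u,v):
    K,k1,Rm,t=cal(n); p=cv2.undistortPoints(np.array([[[u,v]]],float),K,np.array([k1,0,0,0,0.]))[0,0]
    return -Rm.T@t, Rm.T@np.array([p[0],p[1],1.])
def atz(n,u,v,z):
    o,d=ray(n,u,v); return o+d*(z-o[2])/d[2]
def atdepth(n,u,v,dep):
    o,d=ray(n,u,v); return o+d*dep
def tri(a,b):
    (o1,d1),(o2,d2)=ray(*a),ray(*b)
    s=np.linalg.lstsq(np.c_[d1,-d2],o2-o1,rcond=None)[0]
    p,q=o1+d1*s[0],o2+d2*s[1]; return (p+q)/2,np.linalg.norm(p-q)
def proj(n,P):
    K,k1,Rm,t=cal(n); return cv2.projectPoints(np.array(P,float).reshape(-1,1,3),cv2.Rodrigues(Rm)[0],t,K,np.array([k1,0,0,0,0.]))[0][:,0]
E
python3 - <<'E'
from h import *
for n in ('side','top'):
    snap(n,n+'0'); K,k1,Rm,t=cal(n); print(n,K[0,0],k1,-Rm.T@t,Rm[2])
print(arm.read_state())
E
```

```text
side 492.456672796897 0.016916213819164066 [ 484.14577381 1075.13977545  809.24688342] [ 0.05960702 -0.83255207 -0.55073047]
top 402.135001961356 -0.017637203303684686 [ 411.46425558  -12.18567306 1074.44557174] [ 0.1425224   0.02086272 -0.98957168]
{'clock': 0.1, 'joints': array([ 1.52859980e+00,  3.85451903e-01,  6.76464366e-03, -4.28777607e-04,
       -1.19397210e+00, -2.58602796e-01]), 'joint_vel': array([-1.34517034e-03, -1.02693374e-03,  3.55951862e-03,  4.62916096e-05,
       -4.99404851e-05,  5.40692401e-04]), 'joint_efforts': array([-1.07417254e-03, -3.93320632e+01,  1.88926649e+01,  4.19795215e+00,
       -2.63306443e-03,  4.93216604e-06]), 'position': array([185.00672482, 596.45237347, 230.34948009]), 'ee_rot': array([ 9.88698975e-01, -1.49911405e-01, -9.75114779e-05,  9.47588175e-04]), 'contact_force': array([-0.64055559, -0.5303538 , -0.20573163]), 'wrist_torque': array([0.00745136, 0.02854325, 0.01397031]), 'gripper_width': 85.55789101998808}
```

View pics/top0.png

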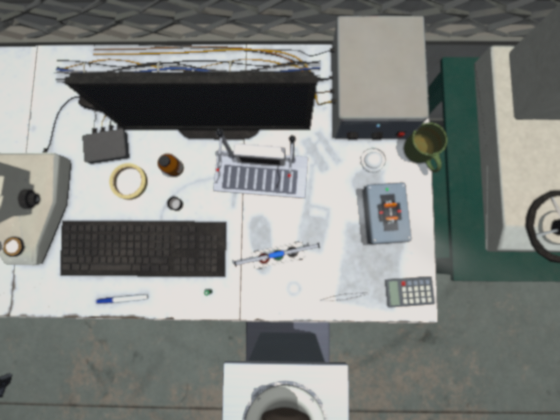

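View pics/side0.png

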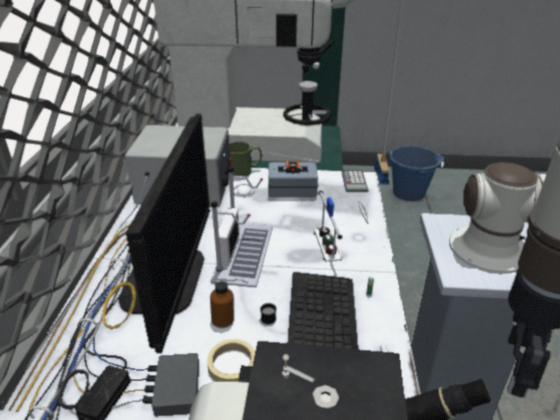

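Top view: rack tab about (275,255), stand (262,175), timer (388,212), bottle (168,163), loupe (175,203) and petri (373,158). I'll enlarge both views.

```bash
python3 - <<'E'
import cv2
a=cv2.imread('pics/top0.png')[130:280,205:415]; cv2.imwrite('pics/topc.png',cv2.resize(a,None,fx=3.8,fy=3.8,interpolation=cv2.INTER_CUBIC))
a=cv2.imread('pics/side0.png')[150:295,190:380]; cv2.imwrite('pics/sidec.png',cv2.resize(a,None,fx=4,fy=4,interpolation=cv2.INTER_CUBIC))
E
```

```text
(no output)
```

View pics/topc.png

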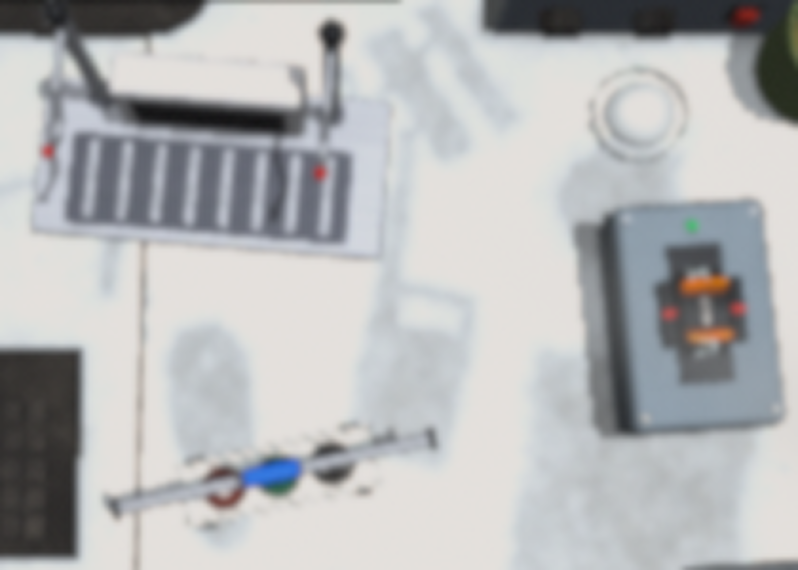

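View pics/sidec.png

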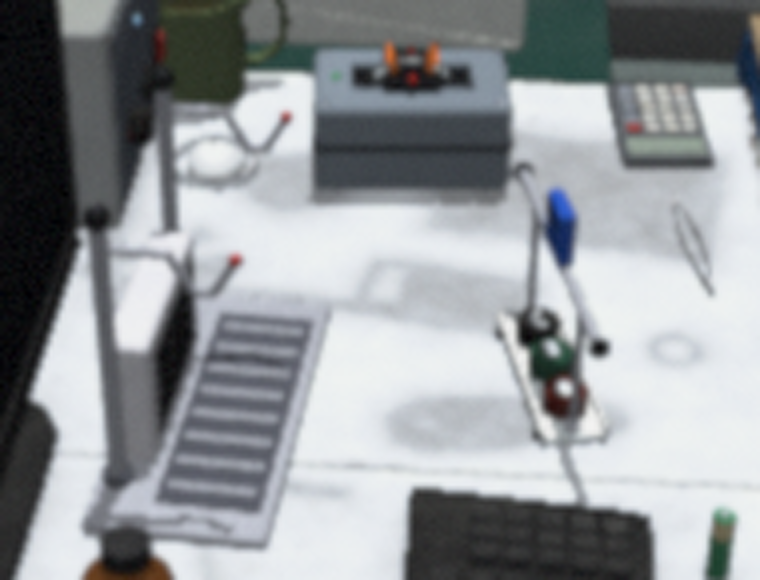

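```bash
cat > m1.py <<'E'
from h import *
T=lambda X,Y:('top',(X+.5)/3.8-.5+205,(Y+.5)/3.8-.5+130)
S=lambda X,Y:('side',(X+.5)/4-.5+190,(Y+.5)/4-.5+150)
for n,a,b in [('tipL',T(48,151),S(235,260)),('tipR',T(319,172),S(286,117)),('discL',T(114,504),S(600,347)),('discR',T(432,438),S(523,170)),('tabc',T(274,474),S(561,228)),('markL',T(670,314),S(413,80))]:
    print(n,*[np.round(x,1) for x in tri(a,b)])
for n,p,z in [('tipL',T(48,151),186),('tipR',T(319,172),186),('discL',T(114,504),105),('discR',T(432,438),105),('tabtop',T(272,470),145),('mL',T(670,314),89),('mR',T(739,309),89),('ridgeF',T(706,285),102),('ridgeN',T(710,336),102),('trayFL',T(33,230),10),('trayFR',T(381,257),10),('trayBR',T(392,102),10),('tc',T(612,212),78),('tc',T(760,205),78),('tc',T(778,420),78),('tc',T(632,430),78),('postR',T(332,33),212),('postL',T(57,10),212),('petri',T(638,113),10)]:
    print(n,np.round(atz(*p,z),1))
a=cv2.imread('pics/top0.png')[185:240,365:415]; b=cv2.imread('pics/side0.png')[155:180,265:325]
cv2.imwrite('pics/wh.png',np.hstack([cv2.resize(a,(450,495),interpolation=cv2.INTER_CUBIC),cv2.copyMakeBorder(cv2.resize(b,(340,142),interpolation=cv2.INTER_CUBIC),0,353,0,0,0)]))
E
python3 m1.py
```

```text
tipL [616.  155.4 182.4] 0.6
tipR [603.4  -7.1 183.3] 1.2
discL [405.  120.8 107. ] 4.0
discR [449.3 -78.9 106.9] 1.4
tabc [426.   19.7 124.9] 0.8
markL [ 531.3 -234.5   88.1] 1.4
tipL [615.4 154.7 186. ]
tipR [603.4  -7.1 186. ]
discL [407.  120.9 105. ]
discR [450.1 -79.1 105. ]
tabtop [428.4  20.2 145. ]
mL [ 531.8 -234.3   89. ]
mR [ 535.4 -278.9   89. ]
ridgeF [ 549.1 -254.8  102. ]
ridgeN [ 516.3 -256.4  102. ]
trayFL [598.5 196.6  10. ]
trayFR [580.6 -50.2  10. ]
trayBR [692.8 -57.9  10. ]
tc [ 600.8 -200.3   78. ]
tc [ 606.1 -298.    78. ]
tc [ 464.5 -304.8   78. ]
tc [ 457.4 -210.3   78. ]
postR [680.7 -14.3 212. ]
postL [694.3 147.4 212. ]
petri [ 685.6 -233.1   10. ]
```

View pics/wh.png

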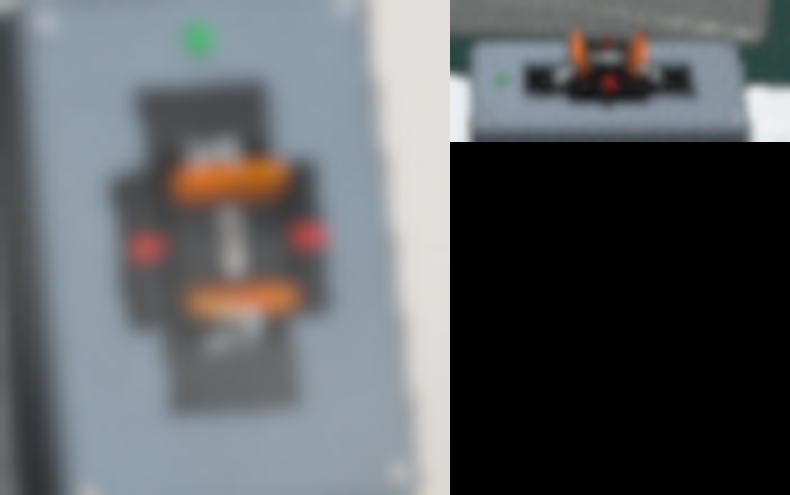

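The top numeral looks like "1", with "2" on the robot side. The marks, hooks and rack triangulate consistently (both views agree within 1–4 mm). Estimates:

| Item | Position (mm) | Yaw (rad) |
|---|---|---|
| Tab | (427, 20, 125) | 0.218 |
| Hook midpoint | (629, 72, 165) | -0.075 |

Next I'll plan the approach.

```bash
cat >> h.py <<'E'
def psi(): 
    x=R.from_quat(arm.read_state()['ee_rot']).as_matrix()[:,0]; return np.arctan2(x[1],x[0])
def plan(P,ps,n,g):
    """rows from here to TCP P with tool-x yaw ps; turn then evenly spread"""
    s=arm.read_state(); p=s['position']; M=R.from_quat(s['ee_rot']).as_matrix(); a=psi()
    d=(np.array(P)-p)/n; da=-((ps-a+np.pi)%(2*np.pi)-np.pi)/n
    print('at',p.round(1),'psi',round(a,3),'tilt',M[:2,2].round(4),'F',s['contact_force'].round(1),'w',round(s['gripper_width'],1),'t',s['clock'])
    for i in range(n):
        Mi=M@R.from_euler('z',da*i).as_matrix(); print([*np.round(Mi.T@d/10,2),round(da,3),g])
E
python3 -c "
from h import *
plan([427,20,210],0.218-np.pi/2,20,1)"
```

```text
at [185.  596.5 230.3] psi -0.301 tilt [-0.0005 -0.0018] F [-0.6 -0.5 -0.2] w 85.6 t 0.1
[np.float64(2.01), np.float64(2.39), np.float64(0.11), np.float64(0.053), 1]
[np.float64(2.13), np.float64(2.28), np.float64(0.11), np.float64(0.053), 1]
[np.float64(2.25), np.float64(2.17), np.float64(0.11), np.float64(0.053), 1]
[np.float64(2.36), np.float64(2.05), np.float64(0.11), np.float64(0.053), 1]
[np.float64(2.47), np.float64(1.92), np.float64(0.11), np.float64(0.053), 1]
[np.float64(2.56), np.float64(1.79), np.float64(0.11), np.float64(0.053), 1]
[np.float64(2.65), np.float64(1.65), np.float64(0.11), np.float64(0.053), 1]
[np.float64(2.74), np.float64(1.51), np.float64(0.11), np.float64(0.053), 1]
[np.float64(2.81), np.float64(1.36), np.float64(0.11), np.float64(0.053), 1]
[np.float64(2.88), np.float64(1.21), np.float64(0.11), np.float64(0.053), 1]
[np.float64(2.94), np.float64(1.06), np.float64(0.11), np.float64(0.053), 1]
[np.float64(2.99), np.float64(0.91), np.float64(0.11), np.float64(0.053), 1]
[np.float64(3.04), np.float64(0.75), np.float64(0.11), np.float64(0.053), 1]
[np.float64(3.07), np.float64(0.59), np.float64(0.11), np.float64(0.053), 1]
[np.float64(3.1), np.float64(0.42), np.float64(0.11), np.float64(0.053), 1]
[np.float64(3.11), np.float64(0.26), np.float64(0.11), np.float64(0.053), 1]
[np.float64(3.12), np.float64(0.1), np.float64(0.11), np.float64(0.053), 1]
[np.float64(3.13), np.float64(-0.07), np.float64(0.11), np.float64(0.053), 1]
[np.float64(3.12), np.float64(-0.23), np.float64(0.11), np.float64(0.053), 1]
[np.float64(3.1), np.float64(-0.4), np.float64(0.11), np.float64(0.053), 1]
```

Request:
{"method": "send_rows", "body": {
  "steps": [
    [[2.0,2.4,0.1,0.053,1],[2.1,2.3,0.1,0.053,1],[2.25,2.2,0.1,0.053,1],[2.35,2.05,0.1,0.053,1],[2.5,1.9,0.1,0.053,1],[2.6,1.8,0.1,0.053,1],[2.65,1.65,0.1,0.053,1],[2.75,1.5,0.1,0.053,1],[2.8,1.35,0.1,0.053,1],[2.9,1.2,0.1,0.053,1]]
  ]
}}

```text
clock: 0.93
position: [303.8, 296.1, 214.4]
ee_rot: [0.911, -0.412, 0.001, 0.006]
contact_force: [0.7, 0.6, 0.4]
gripper_width: 85.2
```

Request:
{"method": "send_rows", "body": {
  "steps": [
    [[2.95,1.05,0.1,0.053,1],[3.0,0.9,0.1,0.053,1],[3.05,0.75,0.1,0.053,1],[3.1,0.6,0.1,0.053,1],[3.1,0.4,0.1,0.053,1],[3.1,0.25,0.1,0.053,1],[3.1,0.1,0.1,0.053,1],[3.1,-0.1,0.1,0.053,1],[3.1,-0.25,0.1,0.053,1],[3.1,-0.4,0.1,0.053,1]]
  ]
}}

```text
clock: 1.77
position: [415.1, -12.8, 205.8]
ee_rot: [0.764, -0.645, 0.001, 0.006]
contact_force: [1.3, 0.3, -0.0]
gripper_width: 85.5
```

```bash
python3 -c "
from h import *
plan([427,20,200],0.218-np.pi/2,6,1)"
```

```text
at [415.1 -12.8 205.8] psi -1.402 tilt [-0.0054 -0.0109] F [ 1.3  0.3 -0. ] w 85.5 t 1.7667
[np.float64(-0.51), np.float64(-0.29), np.float64(0.09), np.float64(-0.008), 1]
[np.float64(-0.5), np.float64(-0.29), np.float64(0.09), np.float64(-0.008), 1]
[np.float64(-0.5), np.float64(-0.3), np.float64(0.09), np.float64(-0.008), 1]
[np.float64(-0.5), np.float64(-0.3), np.float64(0.09), np.float64(-0.008), 1]
[np.float64(-0.5), np.float64(-0.3), np.float64(0.09), np.float64(-0.008), 1]
[np.float64(-0.49), np.float64(-0.31), np.float64(0.09), np.float64(-0.008), 1]
```

Request:
{"method": "send_rows", "body": {
  "steps": [
    [[-0.8,-0.5,0.1,-0.015,1],[-0.8,-0.5,0.1,-0.015,1],[-0.8,-0.5,0.1,-0.01,1],[-0.4,-0.2,0.1,-0.01,1],[0,0,0,0,1],[0,0,0,0,1]]
  ]
}}

```text
clock: 2.27
position: [427.0, 15.7, 199.3]
ee_rot: [0.778, -0.628, 0.0, 0.008]
contact_force: [-0.0, 0.0, 0.4]
gripper_width: 85.4
```

```bash
python3 - <<'E'
from h import *
plan([427,20,112],0.218-np.pi/2,4,1)
for n in ('top','side'):snap(n,n+'1')
a=cv2.imread('pics/top1.png')[205:300,215:345]; b=cv2.imread('pics/side1.png')[150:270,290:370]
f=lambda a,s:cv2.resize(a,s,interpolation=cv2.INTER_CUBIC)
cv2.imwrite('pics/c1.png',np.hstack([cv2.copyMakeBorder(f(a,(455,333)),0,207,0,0,0),f(b,(340,540))[:540]]) )
print(proj('top',[427,20,145]),proj('side',[427,20,145]))
E
```

```text
at [427.   15.7 199.3] psi -1.359 tilt [-0.0097 -0.0122] F [-0.   0.   0.4] w 85.4 t 2.2667
[np.float64(-0.13), np.float64(-0.05), np.float64(2.18), np.float64(-0.001), 1]
[np.float64(-0.13), np.float64(-0.05), np.float64(2.18), np.float64(-0.001), 1]
[np.float64(-0.13), np.float64(-0.05), np.float64(2.18), np.float64(-0.001), 1]
[np.float64(-0.13), np.float64(-0.05), np.float64(2.18), np.float64(-0.001), 1]
[[276.30029313 253.95037331]] [[329.77172776 199.97564945]]
```

View pics/c1.png

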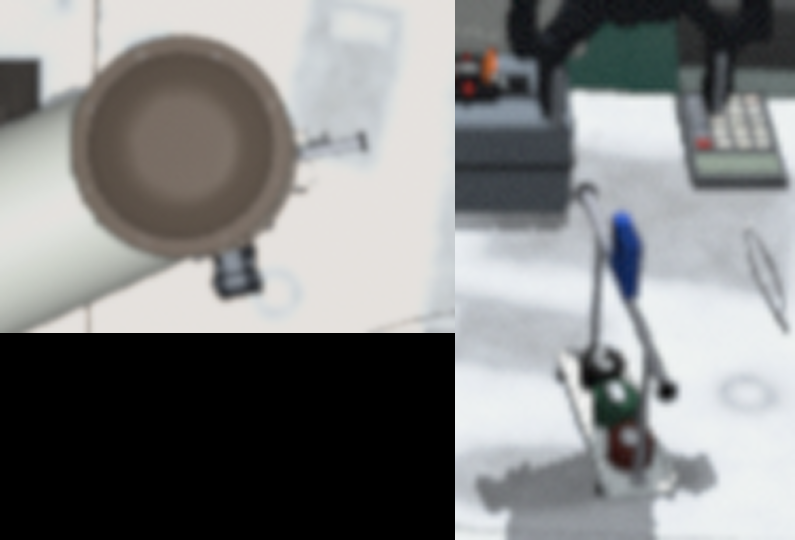

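The side view shows the fingers straddling the tab, so I'll descend and grip.

Request:
{"method": "send_rows", "body": {
  "steps": [
    [[-0.15,0,2.2,0,1],[-0.15,0,2.2,0,1],[-0.1,0,2.0,0,1],[-0.1,0,1.5,0,1],[0,0,0.8,0,1],[0,0,0,0,1]]
  ]
}}

```text
clock: 2.87
position: [426.1, 22.4, 111.8]
ee_rot: [0.78, -0.626, 0.002, 0.004]
contact_force: [-0.6, 0.3, -0.8]
gripper_width: 85.6
```

```bash
python3 -c "
from h import *
plan([427,20,110],0.218-np.pi/2,1,1)"
```

```text
at [426.1  22.4 111.8] psi -1.352 tilt [-0.0017 -0.0096] F [-0.6  0.3 -0.8] w 85.6 t 2.8667
[np.float64(0.25), np.float64(-0.03), np.float64(0.19), np.float64(0.001), 1]
```

Request:
{"method": "send_rows", "body": {
  "steps": [
    [[0.2,0,0.1,0,1],[0,0,0,0,0.3],[0,0,0,0,0],[0,0,0,0,0],[0,0,0,0,0],[0,0,0,0,0],[0,0,0,0,0],[0,0,0,0,0]]
  ]
}}

```text
clock: 3.53
position: [428.0, 21.4, 114.0]
ee_rot: [0.781, -0.625, 0.004, 0.002]
contact_force: [0.4, -0.2, -1.6]
gripper_width: 10.9
```

```bash
python3 -c "
from h import *
plan([427,20,110],0.218-np.pi/2,1,0)"
```

```text
at [428.   21.4 114. ] psi -1.35 tilt [ 0.0039 -0.0074] F [ 0.4 -0.2 -1.6] w 10.9 t 3.5333
[np.float64(0.11), np.float64(0.13), np.float64(0.4), np.float64(0.002), 0]
```

Request:
{"method": "send_rows", "body": {
  "steps": [
    [[0,0,-0.5,0,0],[0,0,-1.5,0,0],[0,0,-2.0,0,0],[0,0,-2.2,0,0],[0,0,-2.2,0,0],[0,0,-2.0,0,0],[0,0,-1.2,0,0],[0,0,-0.5,0,0],[0,0,0,0,0]]
  ]
}}

```text
clock: 4.28
position: [422.0, 20.7, 237.1]
ee_rot: [0.779, -0.626, -0.001, 0.007]
contact_force: [0.5, 0.2, -3.6]
gripper_width: 10.6
```

```bash
python3 -c "
from h import *
plan([615,72,228],-0.075-np.pi/2,14,0)"
```

```text
at [422.   20.7 237.1] psi -1.354 tilt [-0.0111 -0.0098] F [ 0.5  0.2 -3.6] w 10.6 t 4.2833
[np.float64(-0.06), np.float64(-1.43), np.float64(0.05), np.float64(0.021), 0]
[np.float64(-0.09), np.float64(-1.42), np.float64(0.05), np.float64(0.021), 0]
[np.float64(-0.12), np.float64(-1.42), np.float64(0.05), np.float64(0.021), 0]
[np.float64(-0.15), np.float64(-1.42), np.float64(0.05), np.float64(0.021), 0]
[np.float64(-0.18), np.float64(-1.42), np.float64(0.05), np.float64(0.021), 0]
[np.float64(-0.21), np.float64(-1.41), np.float64(0.05), np.float64(0.021), 0]
[np.float64(-0.24), np.float64(-1.41), np.float64(0.05), np.float64(0.021), 0]
[np.float64(-0.27), np.float64(-1.4), np.float64(0.05), np.float64(0.021), 0]
[np.float64(-0.3), np.float64(-1.4), np.float64(0.05), np.float64(0.021), 0]
[np.float64(-0.33), np.float64(-1.39), np.float64(0.05), np.float64(0.021), 0]
[np.float64(-0.36), np.float64(-1.38), np.float64(0.05), np.float64(0.021), 0]
[np.float64(-0.38), np.float64(-1.37), np.float64(0.05), np.float64(0.021), 0]
[np.float64(-0.41), np.float64(-1.37), np.float64(0.05), np.float64(0.021), 0]
[np.float64(-0.44), np.float64(-1.36), np.float64(0.05), np.float64(0.021), 0]
```

Request:
{"method": "send_rows", "body": {
  "steps": [
    [[-0.05,-1.4,0.05,0.021,0],[-0.1,-1.4,0.05,0.021,0],[-0.1,-1.4,0.05,0.021,0],[-0.15,-1.4,0.05,0.021,0],[-0.2,-1.4,0.05,0.021,0],[-0.2,-1.4,0.05,0.021,0],[-0.25,-1.4,0.05,0.021,0],[-0.25,-1.4,0.05,0.021,0],[-0.3,-1.4,0.05,0.021,0],[-0.3,-1.4,0.05,0.021,0]]
  ]
}}

```text
clock: 5.12
position: [559.2, 55.9, 214.1]
ee_rot: [-0.703, 0.71, 0.008, -0.018]
contact_force: [0.4, -0.5, -3.5]
gripper_width: 11.0
```

```bash
python3 -c "
from h import *
plan([626,72,228],-0.075-np.pi/2,4,0)"
```

```text
at [559.2  55.9 214.1] psi -1.58 tilt [-0.0376 -0.0145] F [ 0.4 -0.5 -3.5] w 11.0 t 5.1167
[np.float64(-0.41), np.float64(-1.65), np.float64(-0.42), np.float64(0.016), 0]
[np.float64(-0.44), np.float64(-1.64), np.float64(-0.42), np.float64(0.016), 0]
[np.float64(-0.47), np.float64(-1.64), np.float64(-0.42), np.float64(0.016), 0]
[np.float64(-0.49), np.float64(-1.63), np.float64(-0.42), np.float64(0.016), 0]
```

Request:
{"method": "send_rows", "body": {
  "steps": [
    [[0,0,-0.8,0,0],[0,0,-0.5,0,0],[0,0,0,0,0],[0,0,0,0,0]]
  ]
}}

```text
clock: 5.45
position: [561.0, 56.4, 220.4]
ee_rot: [-0.703, 0.711, 0.011, -0.024]
contact_force: [0.0, -0.3, -3.2]
gripper_width: 11.2
```

```bash
python3 -c "
from h import *
plan([626,72,228],-0.075-np.pi/2,5,0)"
```

```text
at [561.   56.4 220.4] psi -1.583 tilt [-0.0488 -0.0178] F [ 0.  -0.3 -3.2] w 11.2 t 5.45
[np.float64(-0.32), np.float64(-1.29), np.float64(-0.22), np.float64(0.013), 0]
[np.float64(-0.34), np.float64(-1.28), np.float64(-0.22), np.float64(0.013), 0]
[np.float64(-0.36), np.float64(-1.28), np.float64(-0.22), np.float64(0.013), 0]
[np.float64(-0.37), np.float64(-1.27), np.float64(-0.22), np.float64(0.013), 0]
[np.float64(-0.39), np.float64(-1.27), np.float64(-0.22), np.float64(0.013), 0]
```

Request:
{"method": "send_rows", "body": {
  "steps": [
    [[-0.3,-1.3,-0.3,0.013,0],[-0.35,-1.3,-0.3,0.013,0],[-0.35,-1.3,-0.3,0.013,0],[-0.35,-1.3,-0.3,0.013,0],[-0.4,-1.2,-0.3,0.013,0],[0,0,0,0,0],[0,0,0,0,0]]
  ]
}}

```text
clock: 6.03
position: [623.2, 71.2, 231.2]
ee_rot: [-0.678, 0.735, 0.012, -0.026]
contact_force: [-0.4, 0.1, -3.3]
gripper_width: 11.7
```

```bash
python3 - <<'E'
from h import *
plan([629,72,185],-0.075-np.pi/2,4,0)
for n in ('top','side'):snap(n,n+'2')
a=cv2.imread('pics/top2.png')[125:225,200:320]; b=cv2.imread('pics/side2.png')[160:290,200:280]
f=lambda a,s:cv2.resize(a,s,interpolation=cv2.INTER_CUBIC)
cv2.imwrite('pics/c2.png',np.hstack([cv2.copyMakeBorder(f(a,(420,350)),0,235,0,0,0),f(b,(360,585))]) )
E
```

```text
at [623.2  71.2 231.2] psi -1.65 tilt [-0.0544 -0.0172] F [-0.4  0.1 -3.3] w 11.7 t 6.0333
[np.float64(-0.06), np.float64(-0.2), np.float64(1.14), np.float64(-0.001), 0]
[np.float64(-0.06), np.float64(-0.2), np.float64(1.14), np.float64(-0.001), 0]
[np.float64(-0.06), np.float64(-0.2), np.float64(1.14), np.float64(-0.001), 0]
[np.float64(-0.06), np.float64(-0.2), np.float64(1.14), np.float64(-0.001), 0]
```

View pics/c2.png

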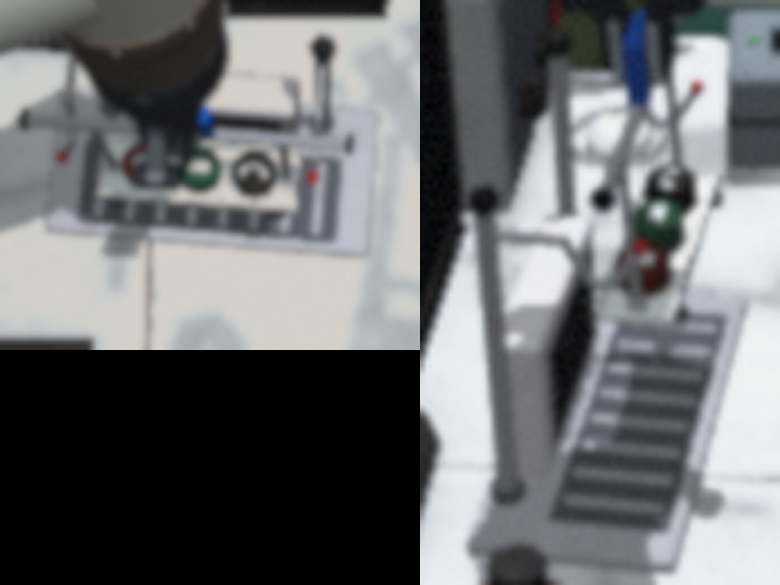

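```bash
python3 - <<'E'
from h import *
T=lambda X,Y:('top',(X+.5)/3.5-.5+200,(Y+.5)/3.5-.5+125)
S=lambda X,Y:('side',(X-420+.5)/4.5-.5+200,(Y+.5)/4.5-.5+160)
print(tri(T(24,119),S(602,198)))
for p in [T(24,119),T(350,145)]: print(atz(*p,222))
for p in [T(62,157),T(312,177)]: print(atz(*p,186))
E
```

```text
(array([630.88909896, 172.34814326, 222.29840884]), np.float64(0.2124360513142832))
[631.0756618  172.41802702 222.        ]
[615.31907034 -31.16941678 222.        ]
[615.14563947 154.52190851 186.        ]
[602.70370497  -7.57278358 186.        ]
```

The bar midpoint measures (623.2, 70.6, 222) with yaw -4.4°, matching the kinematics. The right hook is level with it, so I'll move +6 mm in x and descend.

Request:
{"method": "send_rows", "body": {
  "steps": [
    [[-0.1,-0.3,0.5,0,0],[-0.1,-0.3,1.0,0,0],[-0.05,-0.15,1.0,0,0],[0,-0.05,1.0,0,0],[0,0,0.6,0,0],[0,0,0,0,0]]
  ]
}}

```text
clock: 6.63
position: [626.2, 71.7, 185.0]
ee_rot: [-0.678, 0.734, 0.013, -0.027]
contact_force: [0.2, -0.1, -3.4]
gripper_width: 11.0
```

```bash
python3 -c "
from h import *
plan([629,72,174],-0.075-np.pi/2,4,0)"
```

```text
at [626.2  71.7 185. ] psi -1.65 tilt [-0.0573 -0.0173] F [ 0.2 -0.1 -3.4] w 11.0 t 6.6333
[np.float64(-0.02), np.float64(-0.08), np.float64(0.27), np.float64(-0.001), 0]
[np.float64(-0.02), np.float64(-0.08), np.float64(0.27), np.float64(-0.001), 0]
[np.float64(-0.02), np.float64(-0.08), np.float64(0.27), np.float64(-0.001), 0]
[np.float64(-0.02), np.float64(-0.08), np.float64(0.27), np.float64(-0.001), 0]
```

Request:
{"method": "send_rows", "body": {
  "steps": [
    [[0,-0.15,0.3,0,0],[0,-0.15,0.3,0,0],[0,-0.1,0.2,0,0],[0,-0.05,0.2,0,0],[0,0,0.1,0,0],[0,0,0,0,0]]
  ]
}}

```text
clock: 7.13
position: [630.7, 70.9, 174.7]
ee_rot: [-0.679, 0.734, 0.013, -0.027]
contact_force: [0.0, -0.3, -2.1]
gripper_width: 11.1
```

```bash
python3 -c "
from h import *
plan([629,72,171],-0.075-np.pi/2,4,0);print(arm.read_state()['wrist_torque'])"
```

```text
at [630.7  70.9 174.7] psi -1.648 tilt [-0.0564 -0.018 ] F [ 0.  -0.3 -2.1] w 11.1 t 7.1333
[np.float64(-0.03), np.float64(0.04), np.float64(0.09), np.float64(-0.001), 0]
[np.float64(-0.03), np.float64(0.04), np.float64(0.09), np.float64(-0.001), 0]
[np.float64(-0.03), np.float64(0.04), np.float64(0.09), np.float64(-0.001), 0]
[np.float64(-0.03), np.float64(0.04), np.float64(0.09), np.float64(-0.001), 0]
[0.15947528 0.01796778 0.04621865]
```

Request:
{"method": "send_rows", "body": {
  "steps": [
    [[0,0,0.15,0,0],[0,0,0.15,0,0],[0,0,0,0,0]]
  ]
}}

```text
clock: 7.38
position: [631.5, 70.8, 174.4]
ee_rot: [-0.679, 0.734, 0.011, -0.025]
contact_force: [-2.5, 0.7, -0.7]
gripper_width: 11.6
```

```bash
python3 - <<'E'
from h import *
plan([629,72,171],-0.075-np.pi/2,1,0);print(arm.read_state()['wrist_torque'])
for n in ('top','side'):snap(n,n+'3')
a=cv2.imread('pics/top3.png')[125:225,200:320]; b=cv2.imread('pics/side3.png')[160:290,200:280]
f=lambda a,s:cv2.resize(a,s,interpolation=cv2.INTER_CUBIC)
cv2.imwrite('pics/c3.png',np.hstack([cv2.copyMakeBorder(f(a,(420,350)),0,235,0,0,0),f(b,(360,585))]) )
E
```

```text
at [631.5  70.8 174.4] psi -1.648 tilt [-0.0519 -0.0173] F [-2.5  0.7 -0.7] w 11.6 t 7.3833
[np.float64(-0.1), np.float64(0.24), np.float64(0.35), np.float64(-0.002), 0]
[0.34490206 0.33458634 0.13030637]
```

View pics/c3.png

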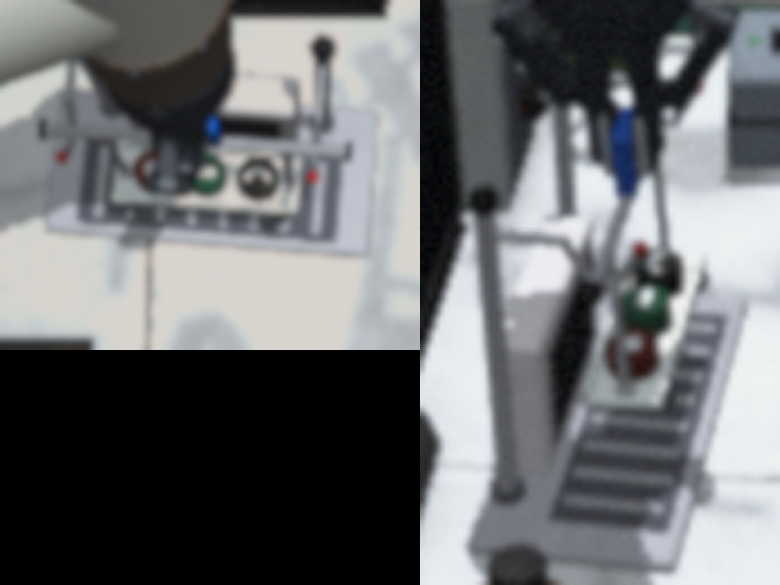

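```bash
python3 - <<'E'
from h import *
T=lambda X,Y:('top',(X+.5)/3.5-.5+200,(Y+.5)/3.5-.5+125)
for p in [T(43,128),T(349,151)]: print(atz(*p,165).round(1))
K=lambda P:[(proj('side',P)[0]-[200,160])*4.5+[420,0]]
print(K([637,172,165]),K([630,155,165]),K([615.2,154.7,186]))
b=cv2.imread('pics/side3.png')[198:248,222:272]
cv2.imwrite('pics/c4.png',cv2.resize(b,(600,600),interpolation=cv2.INTER_CUBIC))
E
```

```text
[639.7 171.8 165. ]
[624.9 -31.8 165. ]
[array([592.68135488, 291.01822007])] [array([610.91817254, 272.39879637])] [array([638.58323269, 239.06585787])]
```

View pics/c4.png

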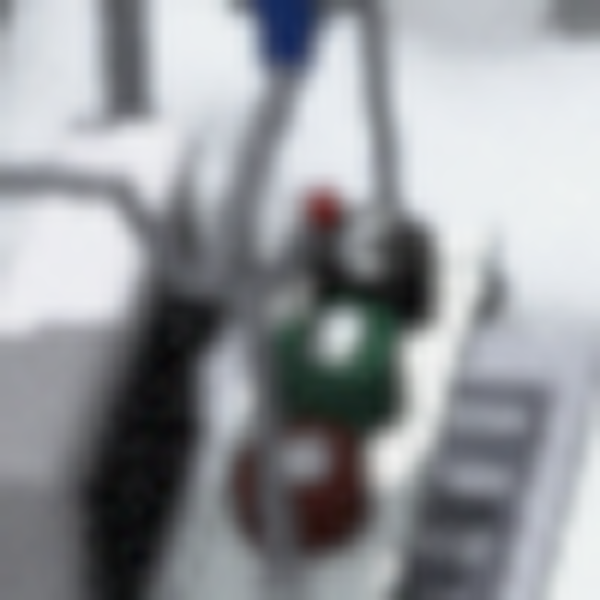

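The crop shows the bar in the left hook behind the red tip. It measures about 3 mm rearward, and Fx = -2.5 N suggests contact with the rear slope. I'll ease forward and down.

Request:
{"method": "send_rows", "body": {
  "steps": [
    [[0,0.2,0.1,0,0],[0,0.1,0.15,0,0],[0,0,0.1,0,0],[0,0,0,0,0]]
  ]
}}

```text
clock: 7.82
position: [631.1, 70.8, 173.8]
ee_rot: [-0.679, 0.734, 0.008, -0.021]
contact_force: [-0.3, -0.7, 1.6]
gripper_width: 10.9
```

```bash
python3 -c "
from h import *
plan([629,72,171],-0.075-np.pi/2,1,0);print(arm.read_state()['wrist_torque'])"
```

```text
at [631.1  70.8 173.8] psi -1.648 tilt [-0.043  -0.0167] F [-0.3 -0.7  1.6] w 10.9 t 7.8167
[np.float64(-0.11), np.float64(0.21), np.float64(0.28), np.float64(-0.003), 0]
[0.28622677 0.14428634 0.00866916]
```

Request:
{"method": "send_rows", "body": {
  "steps": [
    [[0,0.1,0.2,0,0],[0,0,0.2,0,0],[0,0,0.2,0,0],[0,0,0,0,0]]
  ]
}}

```text
clock: 8.15
position: [631.1, 70.8, 173.9]
ee_rot: [-0.679, 0.733, 0.006, -0.019]
contact_force: [0.5, -1.1, -0.4]
gripper_width: 11.1
```

```bash
python3 -c "
from h import *
plan([629,72,171],-0.075-np.pi/2,1,0);print(arm.read_state()['wrist_torque'])"
```

```text
at [631.1  70.8 173.9] psi -1.647 tilt [-0.0366 -0.0171] F [ 0.5 -1.1 -0.4] w 11.1 t 8.15
[np.float64(-0.1), np.float64(0.21), np.float64(0.3), np.float64(-0.001), 0]
[ 0.09433022 -0.04818599  0.04501517]
```

Request:
{"method": "send_rows", "body": {
  "steps": [
    [[0,0,0.4,0,0],[0,0,0.5,0,0]]
  ]
}}

```text
clock: 8.32
position: [631.3, 70.7, 173.0]
ee_rot: [-0.68, 0.733, 0.004, -0.018]
contact_force: [-11.9, 1.7, 28.7]
gripper_width: 11.3
```

```bash
python3 -c "
from h import *
plan([629,72,171],-0.075-np.pi/2,1,0);print(arm.read_state()['wrist_torque'])
print(optics.get_image('top')[0].shape);snap('top','top5');snap('side','side5')
a=cv2.imread('pics/top5.png')[125:185,190:310];b=cv2.imread('pics/side5.png')[178:238,220:300]
f=lambda a,s:cv2.resize(a,s,interpolation=cv2.INTER_CUBIC)
cv2.imwrite('pics/c5.png',np.vstack([f(a,(600,300)),cv2.copyMakeBorder(f(b,(400,300)),0,0,0,200,0)]))"
```

```text
at [631.3  70.7 173. ] psi -1.644 tilt [-0.0322 -0.0189] F [-11.9   1.7  28.7] w 11.3 t 8.3167
[np.float64(-0.12), np.float64(0.24), np.float64(0.21), np.float64(0.001), 0]
[ 1.23074283  3.69902239 -0.12347651]
(420, 560, 3)
```

View pics/c5.png

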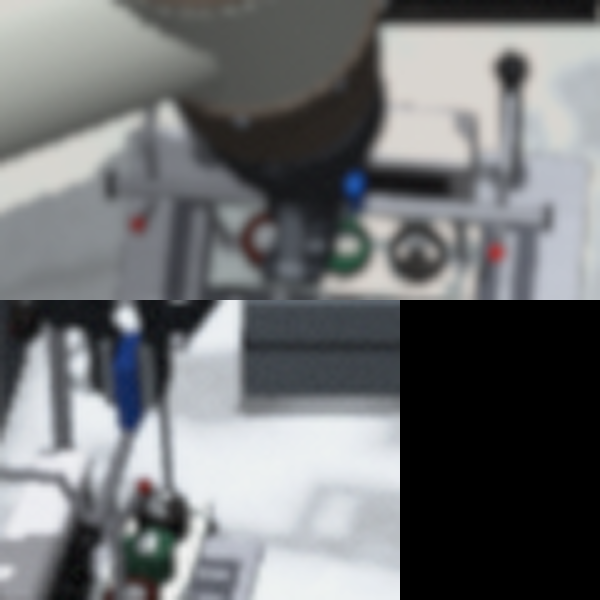

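Both ends are loaded: 32 N of push with a 1.2 N·m moment puts the resultant between the hooks. I'll relax the push and release.

Request:
{"method": "send_rows", "body": {
  "steps": [
    [[0,0,0,0,0],[0,0,0,0,0],[0,0,0,0,0.1],[0,0,0,0,0.2],[0,0,0,0,0.4],[0,0,0,0,0.6],[0,0,0,0,0.6],[0,0,0,0,0.6],[0,0,0,0,0.6]]
  ]
}}

```text
clock: 9.22
position: [629.9, 71.0, 168.6]
ee_rot: [-0.68, 0.733, 0.005, -0.02]
contact_force: [-0.0, -0.2, -0.2]
gripper_width: 51.2
```

```bash
python3 -c "
from h import *
plan([629,72,240],-0.075-np.pi/2,1,0);print(arm.read_state()['wrist_torque'])"
```

```text
at [629.9  71.  168.6] psi -1.645 tilt [-0.0372 -0.0196] F [-0.  -0.2 -0.2] w 51.2 t 9.2167
[np.float64(0.06), np.float64(0.35), np.float64(-7.13), np.float64(0.001), 0]
[-0.01477981 -0.0954596  -0.02742913]
```

Rack released with no residual force. Now rising straight up.

Request:
{"method": "send_rows", "body": {
  "steps": [
    [[0,0.03,-0.8,0,0.6],[0,0.07,-1.5,0,0.6],[0,0.07,-1.5,0,0.6],[0,0.07,-1.5,0,0.6],[0,0.07,-1.5,0,0.6],[0,0.05,-1.0,0,0.6],[0,0,0,0,0.6]]
  ]
}}

```text
clock: 9.8
position: [629.1, 72.6, 251.8]
ee_rot: [-0.68, 0.733, 0.006, -0.021]
contact_force: [0.8, -0.1, 1.1]
gripper_width: 50.8
```

```bash
sed -i 's/print(\[\*np.round(Mi.T@d\/10,2),round(da,3),g\])/print(*np.round(Mi.T@d\/10,2),round(da,3),g)/' h.py; python3 -c "
from h import *
plan([494,-259,190],0.07-np.pi,18,0)"
```

```text
at [629.1  72.6 251.8] psi -1.645 tilt [-0.0387 -0.0209] F [ 0.8 -0.1  1.1] w 50.8 t 9.8
1.88 0.6 0.41 0.079 0
1.93 0.45 0.41 0.079 0
1.95 0.29 0.41 0.079 0
1.97 0.14 0.41 0.079 0
1.98 -0.02 0.41 0.079 0
1.97 -0.18 0.41 0.079 0
1.95 -0.33 0.41 0.079 0
1.92 -0.48 0.41 0.079 0
1.87 -0.63 0.41 0.079 0
1.82 -0.78 0.41 0.079 0
1.75 -0.92 0.41 0.079 0
1.67 -1.06 0.41 0.079 0
1.58 -1.19 0.41 0.079 0
1.48 -1.31 0.41 0.079 0
1.37 -1.42 0.41 0.079 0
1.26 -1.53 0.41 0.079 0
1.13 -1.62 0.41 0.079 0
1.0 -1.7 0.41 0.079 0
```

Request:
{"method": "send_rows", "body": {
  "steps": [
    [[1.9,0.6,0.2,0.079,0],[1.9,0.45,0.2,0.079,0],[1.95,0.3,0.3,0.079,0],[1.95,0.15,0.3,0.079,0],[2.0,0,0.4,0.079,0],[1.95,-0.2,0.4,0.079,0],[1.95,-0.35,0.4,0.079,0],[1.9,-0.5,0.4,0.079,0],[1.85,-0.65,0.4,0.079,0],[1.8,-0.8,0.4,0.079,0]]
  ]
}}

```text
clock: 10.63
position: [549.0, -113.5, 220.1]
ee_rot: [-0.331, 0.943, -0.002, -0.022]
contact_force: [-0.7, -0.9, -0.3]
gripper_width: -0.3
```

```bash
python3 -c "
from h import *
plan([490,-259,150],0.07-np.pi,10,0)"
```

```text
at [ 549.  -113.5  220.1] psi -2.467 tilt [-0.0403 -0.0183] F [-0.7 -0.9 -0.3] w -0.3 t 10.6333
1.34 -0.78 0.75 0.06 0
1.29 -0.86 0.75 0.06 0
1.23 -0.93 0.75 0.06 0
1.18 -1.0 0.75 0.06 0
1.11 -1.07 0.75 0.06 0
1.05 -1.14 0.75 0.06 0
0.98 -1.2 0.75 0.06 0
0.9 -1.26 0.75 0.06 0
0.82 -1.31 0.75 0.06 0
0.74 -1.36 0.75 0.06 0
```

Request:
{"method": "send_rows", "body": {
  "steps": [
    [[1.35,-0.8,0.7,0.06,0],[1.3,-0.85,0.7,0.06,0],[1.25,-0.95,0.7,0.06,0],[1.2,-1.0,0.7,0.06,0],[1.1,-1.1,0.7,0.06,0],[1.05,-1.15,0.7,0.06,0],[1.0,-1.2,0.7,0.06,0],[0.9,-1.25,0.7,0.06,0],[0.6,-1.2,0.6,0.04,0],[0,0,0,0,0]]
  ]
}}

```text
clock: 11.47
position: [486.9, -251.0, 154.8]
ee_rot: [-0.06, 0.998, -0.006, -0.025]
contact_force: [-0.1, 0.4, 0.3]
gripper_width: -0.2
```

```bash
python3 - <<'E'
from h import *
plan([490,-259,98],0.07-np.pi,5,0)
for n in ('top','side'):snap(n,n+'6')
a=cv2.imread('pics/top6.png')[125:215,190:310]; b=cv2.imread('pics/side6.png')[150:290,190:310]
f=lambda a,s:cv2.resize(a,s,interpolation=cv2.INTER_CUBIC)
cv2.imwrite('pics/c6.png',np.hstack([cv2.copyMakeBorder(f(a,(360,270)),0,223,0,0,0),f(b,(420,493))]) )
E
```

```text
at [ 486.9 -251.   154.8] psi -3.022 tilt [-0.0494 -0.0145] F [-0.1  0.4  0.3] w -0.2 t 11.4667
-0.1 -0.16 1.13 0.01 0
-0.1 -0.16 1.13 0.01 0
-0.1 -0.15 1.13 0.01 0
-0.1 -0.15 1.13 0.01 0
-0.11 -0.15 1.13 0.01 0
```

View pics/c6.png

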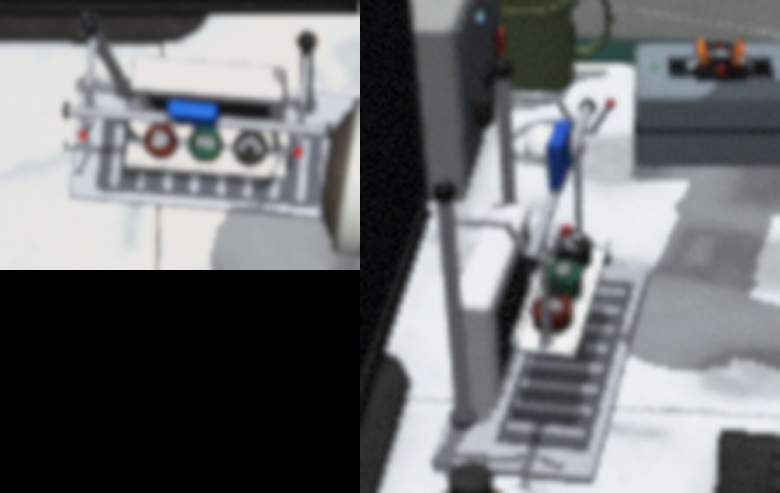

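The rack hangs level, with its bar behind both red tips. Now the wheel: I'll lower the shut fingers behind the near ridge.

Request:
{"method": "send_rows", "body": {
  "steps": [
    [[-0.1,-0.2,1.2,0.01,0],[-0.1,-0.2,1.2,0.01,0],[-0.1,-0.15,1.2,0.01,0],[-0.1,-0.15,1.2,0.01,0],[-0.1,-0.1,0.6,0.01,0],[0,0,0,0,0]]
  ]
}}

```text
clock: 12.07
position: [496.6, -255.3, 103.4]
ee_rot: [-0.04, 0.999, -0.008, -0.019]
contact_force: [0.0, -0.2, 0.5]
gripper_width: 0.4
```

```bash
python3 - <<'E'
from h import *
plan([491,-259,96],0.07-np.pi,1,0)
plan([533.5,-256,96],0.07-np.pi,1,0)
E
```

```text
at [ 496.6 -255.3  103.4] psi -3.061 tilt [-0.0382 -0.0174] F [ 0.  -0.2  0.5] w 0.4 t 12.0667
0.55 -0.31 0.77 0.011 0
at [ 496.6 -255.3  103.4] psi -3.061 tilt [-0.0382 -0.0174] F [ 0.  -0.2  0.5] w 0.4 t 12.0667
-3.7 -0.36 0.6 0.011 0
```

Request:
{"method": "send_rows", "body": {
  "steps": [
    [[0.2,-0.2,0.5,0,0],[0,-0.1,0.25,0,0],[0,0,0,0,0],[-0.5,0,0,0,0],[-0.5,0,0,0,0],[-0.5,0,0,0,0]]
  ]
}}

```text
clock: 12.57
position: [509.7, -256.8, 97.6]
ee_rot: [-0.042, 0.999, -0.008, -0.02]
contact_force: [-2.5, -0.2, 2.1]
gripper_width: 0.0
```

```bash
python3 - <<'E'
from h import *
plan([533.5,-256,96],0.07-np.pi,1,0)
E
```

```text
at [ 509.7 -256.8   97.6] psi -3.058 tilt [-0.039  -0.0183] F [-2.5 -0.2  2.1] w 0.0 t 12.5667
-2.38 -0.11 0.07 0.014 0
```

Request:
{"method": "send_rows", "body": {
  "steps": [
    [[-0.5,0,0,0,0],[-0.5,0,0,0,0],[-0.5,0,0,0,0],[-0.4,0,0,0,0],[0,0,0,0,0]]
  ]
}}

```text
clock: 12.98
position: [534.5, -255.2, 97.6]
ee_rot: [-0.042, 0.999, -0.009, -0.017]
contact_force: [-0.7, 0.4, 0.2]
gripper_width: -0.2
```

```bash
python3 - <<'E'
from h import *
plan([533.5,-256,96],0.07-np.pi,1,0)
E
```

```text
at [ 534.5 -255.2   97.6] psi -3.057 tilt [-0.0326 -0.0195] F [-0.7  0.4  0.2] w -0.2 t 12.9833
0.1 -0.07 0.17 0.015 0
```

Request:
{"method": "send_rows", "body": {
  "steps": [
    [[0,0,-1.2,0,0],[0,0,-1.2,0,0],[1.3,0,0,0,0],[1.3,0,0,0,0],[1.2,0,0,0,0],[0,0,0,0,0],[0,0,1.0,0,0],[0,0,1.0,0,0],[0,0,0,0,0]]
  ]
}}

```text
clock: 13.73
position: [496.9, -257.9, 100.9]
ee_rot: [-0.043, 0.999, -0.009, -0.016]
contact_force: [-0.8, 0.8, -0.7]
gripper_width: 0.2
```

```bash
python3 - <<'E'
from h import *
plan([494,-258,97],0.07-np.pi,1,0)
E
```

```text
at [ 496.9 -257.9  100.9] psi -3.056 tilt [-0.0304 -0.0192] F [-0.8  0.8 -0.7] w 0.2 t 13.7333
0.28 0.02 0.4 0.015 0
```

Request:
{"method": "send_rows", "body": {
  "steps": [
    [[0,0,0.35,0,0],[-0.5,0,0,0,0],[-0.5,0,0,0,0],[-0.5,0,0,0,0],[-0.5,0,0,0,0],[-0.5,0,0,0,0],[-0.5,0,0,0,0],[-0.4,0,0,0,0],[0,0,0,0,0]]
  ]
}}

```text
clock: 14.48
position: [536.0, -254.7, 93.7]
ee_rot: [-0.044, 0.999, -0.009, -0.017]
contact_force: [-0.7, 0.0, -0.7]
gripper_width: 0.1
```

Request:
{"method": "send_rows", "body": {
  "steps": [
    [[0,0,-1.2,0,0],[0,0,-1.2,0,0],[1.3,0,0,0,0],[1.3,0,0,0,0],[1.2,0,0,0,0],[0,0,0,0,0],[0,0,1.0,0,0],[0,0,1.0,0,0],[0,0,0,0,0]]
  ]
}}

```text
clock: 15.23
position: [498.3, -257.4, 97.9]
ee_rot: [-0.044, 0.999, -0.009, -0.015]
contact_force: [0.4, 0.2, 0.5]
gripper_width: -0.2
```

Request:
{"method": "send_rows", "body": {
  "steps": [
    [[-0.5,0,0,0,0],[-0.5,0,0,0,0],[-0.5,0,0,0,0],[-0.5,0,0,0,0],[-0.5,0,0,0,0],[-0.5,0,0,0,0],[-0.3,0,0,0,0],[0,0,0,0,0]]
  ]
}}

```text
clock: 15.9
position: [536.5, -254.2, 94.6]
ee_rot: [-0.045, 0.999, -0.009, -0.016]
contact_force: [-0.9, 0.3, -0.6]
gripper_width: 0.1
```

Request:
{"method": "send_rows", "body": {
  "steps": [
    [[0,0,-1.2,0,0],[0,0,-1.2,0,0],[1.3,0,0,0,0],[1.3,0,0,0,0],[1.2,0,0,0,0],[0,0,0,0,0],[0,0,1.0,0,0],[0,0,1.0,0,0],[0,0,0,0,0]]
  ]
}}

```text
clock: 16.65
position: [498.4, -257.0, 98.7]
ee_rot: [-0.045, 0.999, -0.009, -0.015]
contact_force: [-0.2, -0.2, 0.7]
gripper_width: -0.2
```

Request:
{"method": "send_rows", "body": {
  "steps": [
    [[-0.5,0,0,0,0],[-0.5,0,0,0,0],[-0.5,0,0,0,0],[-0.5,0,0,0,0],[-0.5,0,0,0,0],[-0.5,0,0,0,0],[-0.3,0,0,0,0],[0,0,0,0,0]]
  ]
}}

```text
clock: 17.32
position: [532.0, -254.5, 101.9]
ee_rot: [-0.047, 0.999, -0.01, -0.022]
contact_force: [-0.3, 0.0, -0.6]
gripper_width: 0.1
```

Request:
{"method": "send_rows", "body": {
  "steps": [
    [[0,0,-1.5,0,0],[0,0,-2.5,0,0],[0,0,-2.5,0,0],[2.5,0,-1.5,0,0],[2.5,0,-1,0,0],[2.5,1,-1,0,0],[2.0,3,0,0,0],[0,3,0,0,0],[0,2.5,0,0,0],[0,0,0,0,0]]
  ]
}}

```text
clock: 18.15
position: [429.1, -165.1, 202.4]
ee_rot: [-0.045, 0.999, -0.009, -0.027]
contact_force: [-0.3, 0.5, -0.1]
gripper_width: -0.3
```

```bash
python3 - <<'E'
from h import *
s=arm.read_state();print(s['position'],s['clock'])
im,_=snap('top','top7'); a=im[185:240,365:415]; sd,_=snap('side','side7')
print((np.abs(im[180:245,360:420].astype(int)-cv2.imread('pics/top0.png')[180:245,360:420]).mean()))
f=lambda a,s:cv2.resize(a,s,interpolation=cv2.INTER_CUBIC)
cv2.imwrite('pics/c7.png',np.hstack([f(a,(500,550)),cv2.vconcat([f(im[120:220,190:280],(270,300)),f(sd[150:240,205:300],(270,250))])]))
E
```

```text
[ 429.07423131 -165.12697616  202.44542608] 18.15
35.74008547008547
```

```bash
python3 - <<'E'
from h import *
for f in ('top0','top7','side0','side7'):
    im=cv2.imread(f'pics/{f}.png'); y0,y1,x0,x1=(180,245,360,420) if f[0]=='t' else (150,180,265,325)
    h=cv2.cvtColor(im[y0:y1,x0:x1],cv2.COLOR_BGR2HSV); m=cv2.inRange(h,(5,150,100),(20,255,255))
    n,_,st,c=cv2.connectedComponentsWithStats(m); print(f,st[1:,4],(c[1:]+[x0,y0]).round(1).tolist())
    g=cv2.cvtColor(im,cv2.COLOR_BGR2GRAY)
    if f[0]=='t': print(g[185:240:4,360:420:5])
E
```

```text
top0 [39  7] [[390.1, 204.8], [394.7, 217.4]]
[[193 157 152 142 146 151 152 151 154 174 224 224]
 [134  68 155 155 156 147 156 155 155 165 224 224]
 [122  67 154 155 150 143 132 149 155 158 224 224]
 [133  69 151 156 109  75  74 130 156 152 224 224]
 [150  72 149 157 131  96 138 120 150 151 223 224]
 [155  76 146 153  77 112 115  97 119 152 223 224]
 [157  80 141 158  81  76 127  66 113 154 222 223]
 [156  85 133 157 105  86 148  86 102 154 217 223]
 [154  87 125 157  88  94 127 132  96 154 216 222]
 [148  93 115 157 118  85 128  95 151 156 197 222]
 [146  91 102 156 158 101 106 106 156 158 193 220]
 [140  99  90 157 157 102 108 115 157 159 175 219]
 [145 103  77 158 158 155 156 159 158 158 168 218]
 [167 104  67 157 157 156 155 158 158 156 175 217]]
top7 [15] [[386.9, 204.5]]
[[199 161 157 147 150 157 157 156 159 179 228 228]
 [138  70 159 160 161 153 161 160 161 171 228 228]
 [126  69 159 160 155 147 136 153 160 163 228 228]
 [137  70 156 161 112  78  75 134 160 157 228 228]
 [155  74 154 162 136  93 142 121 154 152 227 228]
 [160  77 150 158  78 116 119 111 115 110 128 199]
 [157  88 142 156  85 111 115  93  86  86  90 107]
 [156 157 151 124 117 114  95  95  92  90  88  86]
 [185 185 170 115 123  99 101 102 103 101  96  91]
 [202 202 147 113 100 102 105 113 118 118 113 101]
 [214 213 139 120  94 101 110 123 123 122 120 115]
 [221 220 123 118  92  99 114 125 124 123 120 119]
 [227 227 122 122  88  96 115 123 124 123 122 120]
 [229 229 150 115  84  92 113 122 123 123 122 121]]
side0 [8 7] [[287.5, 164.0], [297.4, 163.9]]
side7 [8 7] [[287.4, 164.1], [297.6, 163.7]]
```

Request:
{"method": "send_rows", "body": {
  "steps": [
    [[0,3,0,0,0],[0,3,0,0,0],[0,3,0,0,0],[0,2,0,0,0],[0,0,0,0,0]]
  ]
}}

```text
clock: 18.67
position: [423.3, -57.4, 199.0]
ee_rot: [-0.04, 0.999, -0.01, -0.027]
contact_force: [0.2, 0.3, 0.4]
gripper_width: 0.2
```

```bash
python3 - <<'E'
from h import *
s=arm.read_state();print(s['position'],s['clock'])
im,_=snap('top','top8'); a=im[185:240,365:415]; sd,_=snap('side','side8')
i0=cv2.imread('pics/top0.png')
print(np.abs(im[185:240,365:415].astype(int)-i0[185:240,365:415]).mean())
f=lambda a,s:cv2.resize(a,s,interpolation=cv2.INTER_CUBIC)
cv2.imwrite('pics/c7.png',np.hstack([f(a,(500,550)),cv2.vconcat([f(im[120:220,190:280],(270,300)),f(sd[150:240,205:300],(270,250))])]))
g=cv2.cvtColor(im,cv2.COLOR_BGR2GRAY); g0=cv2.cvtColor(i0,cv2.COLOR_BGR2GRAY)
print(g0[206:217,386:398]);print(g[206:217,386:398])
E
```

```text
[423.25352328 -57.40319788 199.03260934] 18.6667
2.1756363636363636
[[107 106 105 102 101  96  93  89  86  79  69  62]
 [ 91  90  92  98 101  94  84  76  72  68  60  59]
 [ 79  80  88 106 116 104  83  70  66  63  60  60]
 [ 77  78  90 113 127 115  90  72  67  66  64  69]
 [ 82  82  91 113 129 122  98  79  73  72  73  81]
 [ 86  86  93 113 133 131 105  86  81  79  78  85]
 [ 88  90  96 116 141 142 114  91  86  85  82  82]
 [ 89  91  97 120 148 151 122  94  89  86  81  76]
 [ 90  92  95 117 145 149 121  95  89  87  81  75]
 [ 90  93  95 108 128 132 112  97  94  92  88  81]
 [ 96 100 103 108 116 118 114 111 111 111 107  97]]
[[108 113 118 119 114 109 103  94  87  80  70  63]
 [ 97 111 126 129 124 117 104  87  75  69  62  60]
 [ 93 120 141 143 133 121 106  86  70  64  60  60]
 [ 94 124 146 145 129 115 102  86  73  67  65  69]
 [ 94 121 144 147 134 121 112  99  84  73  73  80]
 [ 94 118 146 160 154 144 140 127 101  82  79  86]
 [ 93 110 135 152 151 151 158 151 117  90  82  83]
 [ 91 102 119 134 141 152 168 162 125  93  81  77]
 [ 91 102 121 140 155 166 174 161 124  92  81  76]
 [ 91 103 121 139 152 159 159 143 116  95  88  82]
 [ 96 103 115 126 133 135 134 127 118 112 107  98]]
```

View pics/c7.png

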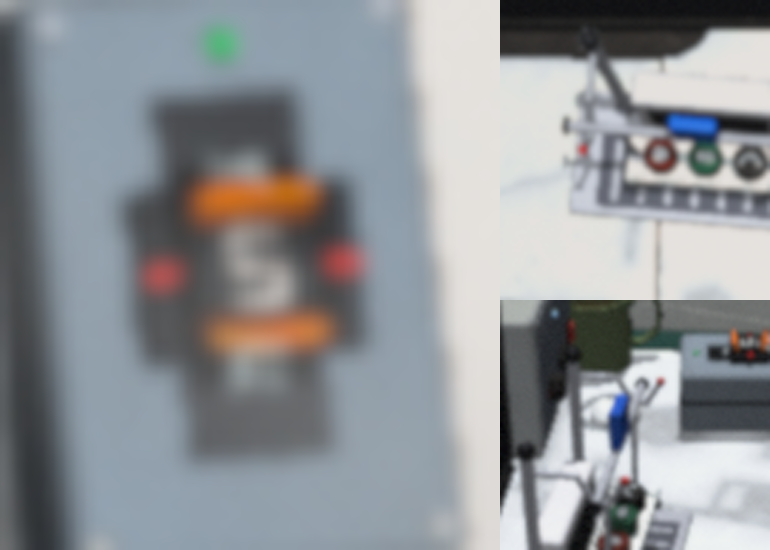

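The 5 stands on top between the red marks. The rack still hangs in both hooks and the arm is clear, so I'm handing in.

```bash
python3 -c "
from h import *
a=cv2.imread('pics/top8.png').astype(int);b=cv2.imread('pics/top0.png').astype(int)
for n,(x,y) in dict(bottle=(169,163),loupe=(175,203),petri=(373,158)).items(): print(n,np.abs(a-b)[y-14:y+14,x-14:x+14].mean())
print(job.job_done())"
```

```text
bottle 1.4800170068027212
loupe 1.5369897959183674
petri 1.758078231292517
the job is handed in; nothing more can be done
None
```

I hung the rack on both hooks of the drying stand and rolled the timer wheel from 1 to 5. The job is handed in at about 19 s of the 54 s allowed.

- **Rack:** I gripped it by the blue tab and lowered it into the hooks. I let go only after a 32 N push showed, from its moment, that both ends carried load. The later pictures show the bar behind both red tips.
- **Wheel:** I pushed it one numeral at a time, four times. The last picture shows the 5 between the red marks, with the ridges where they sit when a numeral is on top.
- **Bystanders:** the top view around the bottle, loupe and petri dish is unchanged from the start.
- **Deviations:** the tool tilted up to about 3° during the carry, so the rack was not perfectly upright. The left end took the load first. On the last push the finger ended about 4 mm higher than before the push, but the wheel had already turned.

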